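# Tip-gap check of sprung tweezers under the bench magnifier

## Robot

A 6-joint arm with a two-finger parallel gripper is mounted at the origin on the work surface. World frame = base frame: x ahead of the robot, y to its left, z up, the work surface at z = 0. Lengths are in m, angles in rad, forces in N, time in s.
With the tool pointing down it reaches from about 0.275 to 1 m from the base axis. Payload 8.4 kg.
Tool frame: the origin (TCP) lies midway between the tips of the shut fingers; the grasp point (between the pads) lies 19 mm behind it; y points along the fingers, z is the direction in which the jaws open and shut, and the axes are right-handed (so a half turn about y gives the same grasp; the last joint's range is limited). The gripper opens to 85 mm and grips with 20 to 120 N. Pads are 22 mm wide; open, the fingers measure 114 mm over their backs; the gripper's body (76 mm by 85 mm) begins 54 mm behind the grasp point. The pads swing forward as they close: fully open they stand 13 mm farther back than shut.
Start: joints at [1.174, 0.353, 1.633, -0, 1.155, -0.002], TCP at [0.24, 0.577, 0.231] pointing down, gripper open.
Joint ranges: [-2.63, 2.63], [-0.92, 2.1], [0.06, 2.66], [-1.3, 4.44], [0, 2.69], [-3.02, 3.02]. Speed limits (rad/s): [2.22, 2.22, 2.79, 3.14, 3.14, 3.14].

## Interface

Orientations are given as [roll, pitch, yaw] about the fixed x, y, z axes, in that order (R = Rz(yaw) Ry(pitch) Rx(roll)).
In Python, from cell import monitor, grab_frame, arm, nets gives the robot as it stands.
- The arm moves only by the tool carry_out, never from a script. Its argument "plan" is a list that holds one entry, the list of rows, each a list of 5 numbers: the closure, from 0 (fully open) to 1 (shut), then the shift along the tool's x, y, z as a fraction of full scale, then the turn about the tool's y as a fraction of full scale. A call has exactly 8 rows; each row shifts and turns the commanded pose from where the row before left it, along the tool's axes as they then stand; what a row does not reach is not made up. Full scale, the value 1, is 0.05 m for a shift and 0.08 rad for a turn. A row lasts 1/8 s, in which the tool goes at most 62.5 mm and 10.7 degrees, less where a joint would pass 70% of its speed; a pose out of reach is approached as far as the arm can. A call with a number of a shift or a turn outside -1 to 1 is refused whole. A call with a gripper value outside its range is refused whole. The fingers move at their own pace and stop on an object; "grip_force" is the grip in N (left out, the last holds). Time passes only in rows, so rows that do not move let the fingers close, or fill a call up. It gives the time, the measured TCP pose, the force and the opening at its end, in the units of the state.
- monitor.state(): the state, without advancing time (a new reading comes with each control period).
- grab_frame(name): name is "scene" or "top"; returns a dict with "image" (420x560x3 uint8, red, green, blue), "range_z" (420x560 float32, m along the optical axis (not along the pixel's ray), 0 where there is no reading), "camera_matrix" (3x3 intrinsics, pixels), "R" (3x3) and "t" (3): a world point X has camera coordinates R X + t. Camera axes: x right, y down, z forward; pixel columns grow to the right and rows downward; lengths in m; the calibration is good to about 2 mm. A picture is of the moment at which its call begins.
- arm.sign_off(): hands the job in, once; it reports no verdict.
Trained networks look in a picture, given as the dict that the camera call returned (one of the last four; its "shot" number tells which), for a name from the list of things; names that differ only in an ending like _2 or _b are one class to them, and where a whole thing is asked for, a point or a joint stands for the part that bears it (a point fixed in the world has none). Each returns a list of dicts, best first, with "conf" (0 to 1); they miss things now and then, are a little off and sometimes report something else, mostly with a low value. They report only what shows in the picture. A call takes as long as a camera call. They do not tell look-alikes from the thing itself.
- nets.silhouettes(picture, query): "pixels" (420x560 bool, what is visible of it) and "centre" ([column, row] in pixels, amid what is visible of it).
The state is a dict: "clock": time; "joint_pos": joint angles; "joint_vel": joint speeds; "joint_efforts": joint torques, N m; "ee_pos": TCP position; "tcp_rot": TCP orientation; "wrist_force": force on the tool from outside, world axes, zero at the start; "torque": the same for the moment, N m; "finger_gap": finger opening in m.
Only numpy, scipy, OpenCV 4.12 (cv2) and the standard library are available. Lean on these libraries where they do the work, as an engineer would, in place of code of your own. Each camera call takes 0.05 s, during which the arm holds its last target.

## Task

Turn the bench magnifier's head to face straight along its base plate towards the gauge pad and tilt it 45 degrees forward from upright, then let go of it. Then pick up the sprung tweezers from their rest and hold them level, tips towards the magnifier post and a few centimetres above the pad, one tip above each of the two marks, squeezed so that the tips stand 12 mm apart like the marks. Finish while still holding them there steadily at that gap, clear of everything, with the magnifier left as set and the bottle, jar and tube rack left where they are.

Things in the scene. Friction and masses are not known exactly. Their poses are not given: they have to be found in the camera images.
- station: Fixed aluminium base plate 260 x 100 mm, 8 mm thick, spanning x = -70 to +190 mm. Origin on the bench under the middle of the gauge marks; x points along the plate to the magnifier post, y left, z up. White pad 70 x 70 mm (top 11 mm above the bench) centred on the origin, with two dark lines 2 mm wide, 30 mm long along x, inner edges 12 mm apart. Post 16 mm thick at x = +150, y = 0 mm.
- mark_left (a point): Middle of the inner edge of the left (+y) mark: station x 0, y +6 mm, on the pad, 11 mm above the bench.
- mark_right (a point): Middle of the inner edge of the right (-y) mark: station x 0, y -6 mm, on the pad, 11 mm above the bench.
- magnifier_swivel (a joint): Swivel of the magnifier head about the vertical post axis, rad, counter-clockwise from above positive; 0 = the head faces straight along the base plate to the pad (wanted). Range -1 to 1. Stiff (0.12 N m of friction), stays where left.
- magnifier_tilt (a joint): Tilt of the head, rad, about a level pivot on the post axis 118 mm above the bench; 0 = lens upright, growing as its top comes forward, towards the pad (at swivel 0). Wanted 0.785 (45 degrees). Range -0.3 to 1.2. Stiff (0.22 N m of friction), stays where left. Round lens in a white rim 106 mm across, 12 mm thick, centre 60 mm from the pivot.
- magnifier_tab (a point): Grip tab on top of the rim: a white block 16 mm (through the lens) x 14 mm (across, the width to grip, parallel to the tilt pivot), free from 113 to 148 mm from the pivot; this point is 133 mm from it. z points away from the pivot, y along it. The tab can turn between finger pads that grip it across.
- rest: Fixed black rest for the tweezers: foot 130 x 70 mm, 6 mm thick, with two cross walls 12 mm thick, their tops 30 mm above the bench, at 50 mm before and behind its middle (88 mm free between them). Origin on the bench under its middle; x is the long axis.
- tweezers: Loose steel tweezers, 12 mm high, about 55 g, on the rest's walls, tips to +x, legs side by side. Origin at the underside, centre line, between the dark finger plates (28 x 12 mm) where it is pinched across; z up. Legs join 75 mm behind it, tips 150 mm from that joint. Over the plates: 28.5 mm open, 16.5 mm at 12 mm tip gap (tip gap changes 2 mm per mm there). Right leg is one with this body.
- tweezers_leg (a joint): Squeeze angle of the left leg against the right one, rad: 0 = open (36 mm tip gap), 0.16 = 12 mm gap, at most 0.23 (tips nearly together). Sprung open, 2 N m/rad with a small preload: about 6.5 N at the finger plates for a 12 mm gap.
- tip_left (a point): Inner face of the left (+y) leg's tip, 6 mm above the tweezers' underside. Tip gap = distance between tip_left and tip_right.
- tip_right (a point): Inner face of the right (-y) leg's tip, 6 mm above the tweezers' underside.
- bottle: Bystander: closed bottle, 60 mm across, 130 mm tall, origin under its middle.
- rack: Bystander: white tube rack 80 x 110 mm, 46 mm high with its capped tubes, origin under its middle.
- jar: Bystander: closed jar, 50 mm across, 60 mm tall, origin under its middle.
Not all that is in view belongs to the job. There is more than one size of the tweezers; the job needs the middle-sized.

How it is judged:
On the way, in this order (a step that is already met when the one before it is completed fails the run):
1. magnifier head faces the pad (within 0.12 rad) and is tilted 45 degrees (0.785 within 0.12 rad), let go, while the tweezers still lie on the rest (value of joint magnifier_swivel between -0.12 and 0.12 rad and value of joint magnifier_tilt between 0.665 and 0.905 rad and contact force between the fingers and magnifier_tilt below 0.05 N and distance of tweezers from where it was at the start of the episode below 0.03 m), for 0.3 s.
2. tweezers lifted off the rest by the fingers (contact force between the fingers and tweezers above 1 N and contact force between tweezers and rest below 0.05 N and contact force between tweezers and station below 0.05 N and distance of tweezers from where it was at the start of the episode above 0.02 m), for 0.2 s.
3. tips held over the marks, 12 mm apart (within 2 mm) (contact force between the fingers and tweezers above 1 N and contact force between tweezers and rest below 0.05 N and contact force between tweezers and station below 0.05 N and horizontal distance between tip_left and mark_left below 0.009 m and height (world z) of tip_left between 0.022 and 0.085 m and horizontal distance between tip_right and mark_right below 0.009 m and height (world z) of tip_right between 0.022 and 0.085 m and distance between tip_left and tip_right between 0.01 and 0.014 m and angle between tweezers's own z axis and vertical below 0.35 rad and linear speed of tweezers below 0.02 m/s and angular speed of tweezers below 0.2 rad/s and contact force between each of the arm, the fingers and station below 0.1 N), for 0.4 s.
At the end, for the whole second after the job is handed in: Swivel 0 and tilt 0.785, each within 0.12 rad; tweezers held steady by the fingers (over 1 N), level within 0.35 rad, off rest and station; each tip within 9 mm (from above) of its own mark, 22 to 85 mm above the bench; tip gap 10 to 14 mm; robot clear of the station (all of step 3 and value of joint magnifier_swivel between -0.12 and 0.12 rad and value of joint magnifier_tilt between 0.665 and 0.905 rad); the arm keeps its last pose, push and grip.
It fails at once if the bottle was shifted or tipped (distance of bottle from where it was at the start of the episode above 0.02 m or angle between bottle's own z axis and vertical above 0.3 rad).
It fails at once if the tube rack was shifted or tipped (distance of rack from where it was at the start of the episode above 0.02 m or angle between rack's own z axis and vertical above 0.3 rad).
It fails at once if the jar was shifted or tipped (distance of jar from where it was at the start of the episode above 0.02 m or angle between jar's own z axis and vertical above 0.3 rad).
It also fails if it takes over 54 s, if anything falls off the work surface, if the arm or the gripper's body presses on something with over 40 N, if the wrist force passes 120 N, or if a joint passes its speed limit or range.

## Working session

There is one attempt and no reset: what is moved stays moved. The work goes in short steps, Python scripts to look and compute and a tool call to move; the robot and the scene stay as the last step left them, time stands still between calls to the robot, and variables do not carry over. Pictures are saved under pics/ and viewed, and the job is handed in when it is done.

Besides the shell and the picture viewer there is one more tool, called after "Emit:" as name(argument=value, ...) on one line, values as JSON. carry_out: Moves the arm, as the interface text tells. Its arguments: {"type":"object","properties":{"plan":{"type":"array","items":{"type":"array","items":{"type":"array","items":{"type":"number"}}}},"grip_force":{"type":"number"}},"required":["plan"]}

```bash
ls; mkdir -p pics
python3 - <<'E'
from cell import monitor, grab_frame, arm, nets
import cv2,pickle
print(monitor.state())
for n in ("scene","top"):
    f=grab_frame(n); cv2.imwrite(f"pics/{n}0.png",f["image"][:,:,::-1]); pickle.dump(f,open(f"{n}0.pkl","wb"))
    print(n,f["camera_matrix"],f["R"],f["t"])
    for q in ["station","magnifier_tab","magnifier_swivel","rest","tweezers","tweezers_leg","bottle","rack","jar"]:
        r=nets.silhouettes(f,q)
        print(q,[(round(d["conf"],2),d["centre"],int(d["pixels"].sum())) for d in r])
        pickle.dump(r,open(f"{n}0_{q}.pkl","wb"))
E
```

```text
pics
{'clock': 0.0, 'joint_pos': array([ 1.17360415e+00,  3.53650455e-01,  1.63412797e+00, -3.33155512e-05,
        1.15518384e+00, -2.38526814e-03]), 'joint_vel': array([ 3.04387992e-04,  2.01979880e-04,  1.80698415e-03, -9.86461447e-05,
       -4.04033801e-05, -1.33108229e-03]), 'joint_efforts': array([ 1.96619312e-04, -6.05230665e+01, -3.42079496e+01,  3.13501105e-04,
        8.76655744e-03,  5.91375780e-06]), 'ee_pos': array([0.24021416, 0.57648803, 0.23056287]), 'tcp_rot': array([-1.57216600e+00, -2.71939574e-05, -3.94793417e-01]), 'wrist_force': array([ 0.10740225, -0.06826311,  0.56470155]), 'torque': array([ 0.03201057, -0.00327846, -0.04087801]), 'finger_gap': 0.0852219338687941}
scene [[422.47385776   0.         272.85786937]
 [  0.         422.47385776 215.94585369]
 [  0.           0.           1.        ]] [[-0.87970749  0.47526349  0.01547084]
 [ 0.34127273  0.65367948 -0.67545249]
 [-0.33113088 -0.58892084 -0.7372412 ]] [ 0.49572505 -0.04179758  1.24704849]
station [(0.56, [233.6, 243.7], 4895)]
magnifier_tab [(0.71, [222.3, 225.1], 1531)]
magnifier_swivel [(0.7, [222.
[... 528 characters left out ...]
554 -0.99995735 -0.00586397]
 [-0.99893987 -0.00686134 -0.04551988]
 [ 0.0454777   0.00618257 -0.99894622]] [-0.05047311  0.5243751   1.50492684]
station [(0.72, [288.5, 194.3], 2628)]
magnifier_tab [(0.73, [282.9, 159.5], 228)]
magnifier_swivel [(0.62, [284.5, 163.6], 316), (0.35, [291.2, 194.9], 2834), (0.27, [283.0, 159.6], 235)]
rest [(0.97, [187.8, 221.5], 895)]
tweezers [(0.89, [202.1, 288.6], 412), (0.8, [181.2, 224.2], 158), (0.64, [220.0, 231.5], 29), (0.49, [289.6, 194.8], 2684)]
tweezers_leg [(0.51, [183.3, 218.0], 66), (0.44, [204.8, 283.7], 93)]
bottle [(0.57, [164.6, 138.0], 447), (0.15, [179.1, 219.7], 252)]
rack [(0.98, [388.9, 226.3], 1003)]
jar [(0.49, [388.8, 170.3], 257)]
```

Run:
```python
import cv2
for n in("scene","top"):
    i=cv2.imread(f"pics/{n}0.png"); cv2.imwrite(f"pics/{n}0b.png",cv2.resize(i[90:390,120:520] if n=="top" else i[120:420,130:530],None,fx=2,fy=2,interpolation=cv2.INTER_CUBIC))
```

```text
(no output)
```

View pics/scene0b.png

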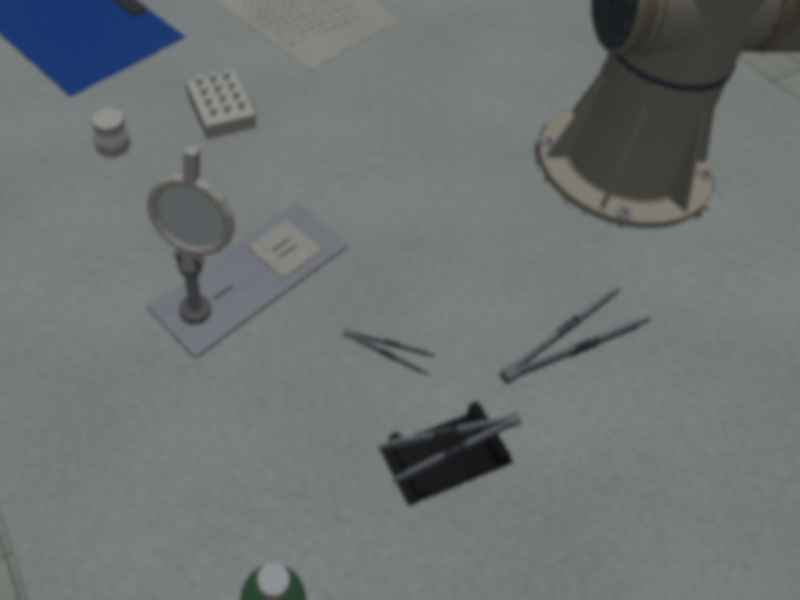

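View pics/top0b.png

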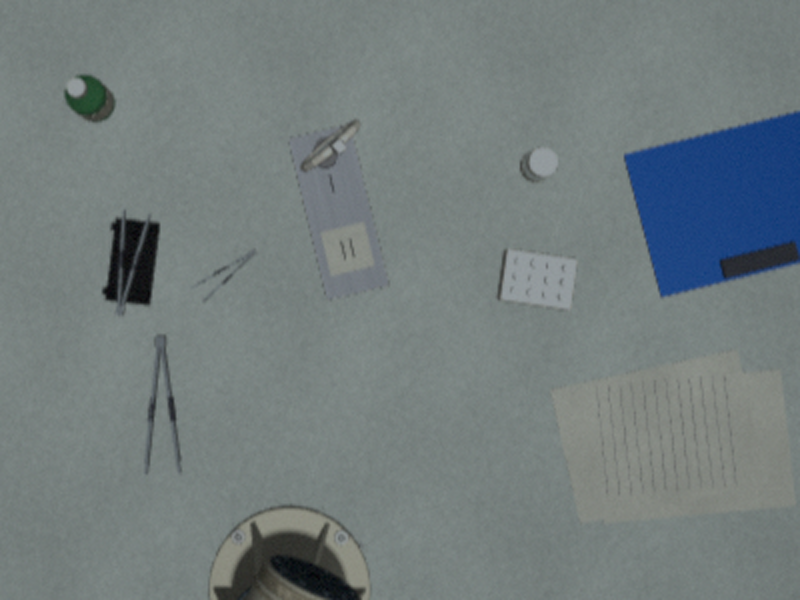

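The pictures show the magnifier at top crop (330,150), the pad at (345,248), and the rest with tweezers at (130,262). Small loose tweezers lie at (225,275) and large ones at (162,405). Next I'll measure.

```bash
cat > h.py <<'E'
import numpy as np,pickle,cv2
def ld(n): return pickle.load(open(n,"rb"))
def bp(f,pix=None):
    h,w=f["range_z"].shape
    u,v=np.meshgrid(np.arange(w),np.arange(h)); z=f["range_z"]
    K=f["camera_matrix"]; c=np.stack([(u-K[0,2])/K[0,0]*z,(v-K[1,2])/K[1,1]*z,z],-1)
    return (c-f["t"])@f["R"]   # R^T (c-t)
def ray(f,u,v,zw):
    K=f["camera_matrix"];d=f["R"].T@np.array([(u-K[0,2])/K[0,0],(v-K[1,2])/K[1,1],1]);o=-f["R"].T@f["t"]
    return o+d*(zw-o[2])/d[2]
def proj(f,X):
    c=f["R"]@np.asarray(X)+f["t"];K=f["camera_matrix"];return K[0,0]*c[0]/c[2]+K[0,2],K[1,1]*c[1]/c[2]+K[1,2]
E
python3 - <<'E'
from h import *
for n in("top","scene"):
    f=ld(n+"0.pkl");P=bp(f)
    for q in ["station","magnifier_tab","rest","tweezers","bottle","rack","jar"]:
        for d in ld(f"{n}0_{q}.pkl")[:3]:
            m=d["pixels"]&(f["range_z"]>0);p=P[m]
            print(n,q,round(d["conf"],2),"med",np.median(p,0).round(3),"lo",np.percentile(p,2,axis=0).round(3),"hi",np.percentile(p,98,axis=0).round(3))
    bench=P[(f["range_z"]>0)];print("bench z",np.median(bench[:,2]),)
f=ld("top0.pkl");i=f["image"]
for n,(r,c) in {"rest":((185,260),(160,215)),"stat":((145,245),(255,325))}.items():
    cv2.imwrite(f"pics/z_{n}.png",cv2.resize(i[r[0]:r[1],c[0]:c[1],::-1],None,fx=8 if n=="rest" else 6,fy=8 if n=="rest" else 6,interpolation=cv2.INTER_CUBIC))
E
```

```text
top station 0.72 med [ 0.579 -0.073  0.009] lo [ 0.46  -0.136  0.001] hi [ 0.694 -0.01   0.227]
top magnifier_tab 0.73 med [ 0.651 -0.061  0.215] lo [ 0.626 -0.092  0.134] hi [ 0.689 -0.024  0.264]
top rest 0.97 med [0.501 0.246 0.007] lo [ 0.439  0.213 -0.002] hi [0.563 0.284 0.044]
top tweezers 0.89 med [0.291 0.198 0.013] lo [ 0.183  0.17  -0.004] hi [0.384 0.22  0.021]
top tweezers 0.8 med [0.494 0.255 0.04 ] lo [0.427 0.221 0.013] hi [0.57  0.261 0.047]
top tweezers 0.64 med [0.474 0.134 0.005] lo [ 0.452  0.06  -0.008] hi [0.518 0.151 0.01 ]
top bottle 0.57 med [0.74  0.298 0.086] lo [0.719 0.28  0.004] hi [0.775 0.33  0.133]
top bottle 0.15 med [0.494 0.255 0.039] lo [0.424 0.219 0.002] hi [0.564 0.264 0.047]
top rack 0.98 med [ 0.477 -0.378  0.03 ] lo [ 0.437 -0.433  0.001] hi [ 0.519 -0.324  0.049]
top jar 0.49 med [ 0.651 -0.373  0.058] lo [ 0.63  -0.398  0.005] hi [ 0.674 -0.355  0.065]
bench z -0.0008886985185049706
scene station 0.56 med [ 0.636 -0.059  0.012] lo [ 0.462 -0.132  0.005] hi [ 0.701 -0.005  0.245]
scene magnifier_tab 0.71 med [ 0.655 -0.057  0.185] lo [ 0.578 -0.231  0.003] hi [ 0.691 -0.018  0.262]
scene rest 0.65 med [0.505 0.262 0.008] lo [0.446 0.219 0.002] hi [0.564 0.289 0.034]
scene tweezers 0.9 med [0.286 0.209 0.016] lo [0.185 0.174 0.002] hi [0.382 0.223 0.021]
scene tweezers 0.71 med [0.485 0.1   0.008] lo [0.443 0.062 0.001] hi [0.516 0.146 0.013]
scene tweezers 0.68 med [0.496 0.252 0.042] lo [0.425 0.224 0.032] hi [0.556 0.264 0.046]
scene bottle 0.81 med [0.749 0.311 0.119] lo [0.721 0.286 0.083] hi [0.77  0.325 0.133]
scene rack 0.86 med [ 0.481 -0.36   0.031] lo [ 0.427 -0.428  0.   ] hi [ 0.52  -0.319  0.049]
scene jar 0.85 med [ 0.656 -0.363  0.041] lo [ 0.633 -0.392  0.009] hi [ 0.676 -0.353  0.063]
bench z 0.0013348876805353623
```

View pics/z_rest.png

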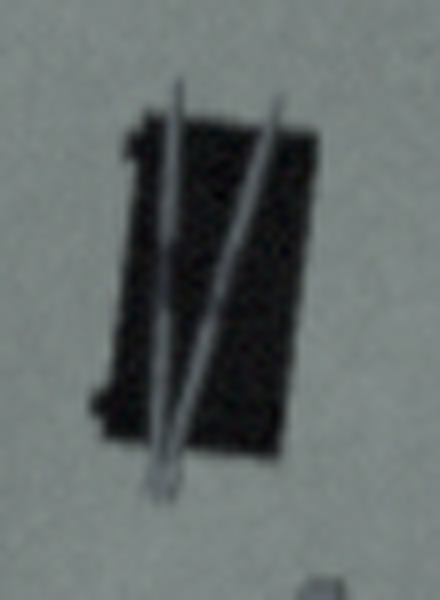

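View pics/z_stat.png

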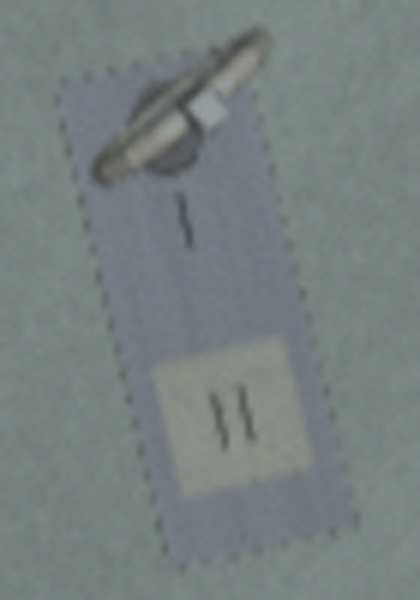

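Run:
```python
from h import *
f=ld("scene0.pkl");i=f["image"]
for n,(r,c,s) in {"srest":((310,380),(310,405),8),"sstat":((190,300),(190,310),6)}.items():
    cv2.imwrite(f"pics/z_{n}.png",cv2.resize(i[r[0]:r[1],c[0]:c[1],::-1],None,fx=s,fy=s,interpolation=cv2.INTER_CUBIC))
t=ld("top0.pkl")
def T(p,o,s,z): u,v=(p[0]+.5)/s-.5+o[0],(p[1]+.5)/s-.5+o[1]; return ray(t,u,v,z).round(4)
print("pad",[T(p,(255,145),6,.011) for p in [(153,367),(283,337),(312,465),(183,497)]])
print("marks",[T(p,(255,145),6,.011) for p in [(218,420),(247,413)]])
print("plate",[T(p,(255,145),6,.008) for p in [(60,85),(185,568),(357,522)]])
print("tw jointend/tipL/tipR",[T(p,(160,185),8,.042) for p in [(162,500),(180,82),(281,92)]])
print("plates",[T(p,(160,185),8,.042) for p in [(165,270),(217,300)]])
```

```text
pad [array([ 0.547 , -0.0455,  0.011 ]), array([ 0.563 , -0.1126,  0.011 ]), array([ 0.4969, -0.1279,  0.011 ]), array([ 0.4799, -0.0614,  0.011 ])]
marks [array([ 0.5198, -0.0793,  0.011 ]), array([ 0.5235, -0.0942,  0.011 ])]
plate [array([0.694 , 0.0041, 0.008 ]), array([ 0.4433, -0.0627,  0.008 ]), array([ 0.4676, -0.1515,  0.008 ])]
tw jointend/tipL/tipR [array([0.4176, 0.2576, 0.042 ]), array([0.5765, 0.2533, 0.042 ]), array([0.573 , 0.2148, 0.042 ])]
plates [array([0.5048, 0.2579, 0.042 ]), array([0.4936, 0.2379, 0.042 ])]
```

View pics/z_srest.png

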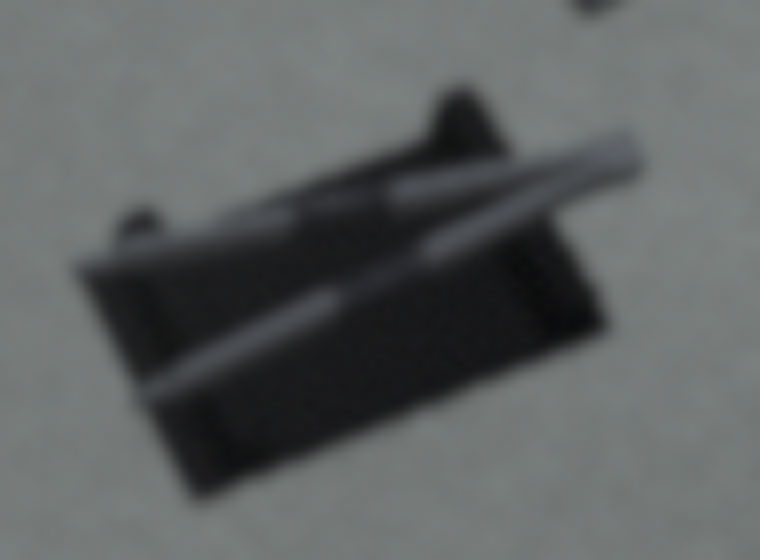

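View pics/z_sstat.png

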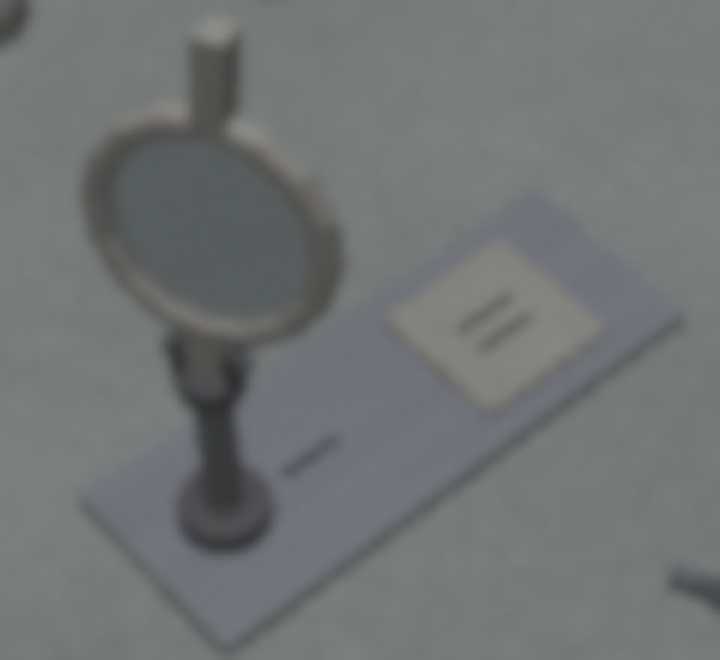

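```bash
cat > fit.py <<'E'
from h import *
from scipy.optimize import least_squares
t=ld("top0.pkl");s=ld("scene0.pkl")
def un(p,o,k): return np.array([(p[0]+.5)/k-.5+o[0],(p[1]+.5)/k-.5+o[1]])
def rz(a): return np.array([[np.cos(a),-np.sin(a),0],[np.sin(a),np.cos(a),0],[0,0,1]])
TS=((255,145),6);SS=((190,190),6);TR=((160,185),8);SR=((310,310),8)
obs=[(t,TS,(60,85),(.19,.05,.008)),(t,TS,(185,568),(-.07,.05,.008)),(t,TS,(357,522),(-.07,-.05,.008)),
(t,TS,(153,367),(.035,.035,.011)),(t,TS,(283,337),(.035,-.035,.011)),(t,TS,(312,465),(-.035,-.035,.011)),(t,TS,(183,497),(-.035,.035,.011)),
(t,TS,(218,420),(0,.007,.011)),(t,TS,(247,413),(0,-.007,.011)),
(s,SS,(80,497),(.19,-.05,.008)),(s,SS,(228,648),(.19,.05,.008)),(s,SS,(683,318),(-.07,.05,.008)),(s,SS,(530,192),(-.07,-.05,.008)),
(s,SS,(490,412),(.035,.035,.011)),(s,SS,(605,325),(-.035,.035,.011)),(s,SS,(500,238),(-.035,-.035,.011)),(s,SS,(388,320),(.035,-.035,.011))]
def W(x,P): return np.array([x[0],x[1],0])+rz(x[2])@np.array(P)
def fit(obs,x0):
    fn=lambda x:np.concatenate([proj(f,W(x,P))-un(p,*k) for f,k,p,P in obs])
    r=least_squares(fn,x0,loss="soft_l1"); return r.x,fn(r.x).reshape(-1,2)
for name,o in(("both",obs),("top",[q for q in obs if q[0] is t]),("scene",[q for q in obs if q[0] is s])):
    x,r=fit(o,[.52,-.087,-.2]);print("station",name,x.round(4),"rms px",np.sqrt((r**2).mean()).round(2))
    if name=="both": st=x
# magnifier
def mag(q,P): # P in head coords: n fwd-normal, y, s along
    sw,ti=q;b=np.array([P[2]*np.sin(ti)*-1-P[0]*np.cos(ti),P[1],P[2]*np.cos(ti)-P[0]*np.sin(ti)])
    return W(st,np.array([.15,0,.118])+rz(sw)@b)
mo=[(t,TS,(208,108),(0,0,.148)),(s,SS,(215,32),(0,0,.148)),(t,TS,(108,172),(0,.053,.06)),(t,TS,(258,40),(0,-.053,.06)),(s,SS,(212,225),(0.003,0,.06))]
fn=lambda q:np.concatenate([proj(f,mag(q,P))-un(p,*k) for f,k,p,P in mo])
r=least_squares(fn,[0.3,0]);print("swivel,tilt",r.x,r.fun.reshape(-1,2).round(1).tolist());mg=r.x
print("tab133",mag(mg,(0,0,.133)),"goal",mag((0,.785),(0,0,.133)),"post",W(st,(.15,0,0)))
z=.040
to=[(t,TR,(180,84),(.073,.0195,z)),(t,TR,(281,94),(.073,-.0195,z)),(t,TR,(165,270),(0,.0125,z)),(t,TR,(217,300),(0,-.0125,z)),
(s,SR,(147,393),(.073,.0195,z)),(s,SR,(83,267),(.073,-.0195,z)),(s,SR,(382,275),(0,.0125,z)),(s,SR,(345,198),(0,-.0125,z))]
for name,o in(("both",to),("top",to[:4]),("scene",to[4:])):
    x,r=fit(o,[.5,.245,-.1]);print("tweezers",name,x.round(4),r.round(1).tolist())
    print(" joint predicted",[ (np.array(proj(f,W(x,(-.075,0,z))))) for f in(t,s)], un((163,485),*TR),un((620,157),*SR))
E
python3 fit.py
```

```text
station both [ 0.5211 -0.0861  0.2494] rms px 0.75
station top [ 0.522  -0.0875  0.2389] rms px 0.64
station scene [ 0.5202 -0.0849  0.2493] rms px 0.56
swivel,tilt [0.48794083 0.20732188] [[-0.3, 0.2], [-0.4, -0.6], [-2.5, 2.0], [0.9, -1.4], [0.0, -0.3]]
tab133 [ 0.64616503 -0.06752456  0.2481519 ] goal [ 0.5753318  -0.07232374  0.21208264] post [ 0.66643039 -0.04911806  0.        ]
tweezers both [ 0.4995  0.2488 -0.147 ] [[-1.2, 0.4], [-1.2, 1.1], [-1.0, 1.2], [0.6, -1.3], [-0.5, -0.2], [-0.2, -1.0], [-0.0, 0.5], [-0.8, -0.2]]
 joint predicted [array([179.25631195, 244.48078736]), array([385.21122491, 328.53992466])] [179.9375 245.1875] [387.0625 329.1875]
tweezers top [ 0.5013  0.2481 -0.1865] [[0.0, -0.2], [-0.1, 1.0], [-0.7, 0.4], [0.9, -1.7]]
 joint predicted [array([178.55979778, 243.74156403]), array([385.02785417, 329.77927423])] [179.9375 245.1875] [387.0625 329.1875]
tweezers scene [ 0.4991  0.2489 -0.1296] [[0.2, 0.3], [0.1, -0.5], [0.3, 0.4], [-0.7, -0.2]]
 joint predicted [array([179.65022982, 244.69926027]), array([385.09858721, 327.96378113])] [179.9375 245.1875] [387.0625 329.1875]
```

```bash
cat > rows.py <<'E'
import numpy as np
def rows(pos,yaw,targets,clos):
    """targets: list of (x,y,z,yaw); one row each; returns rounded rows, tracking the rounded pose"""
    p=np.array(pos,float);out=[]
    for T in targets:
        d=np.array(T[:3])-p;c,s=np.cos(yaw),np.sin(yaw)
        X=np.array([c,s,0]);Z=np.array([-s,c,0]);Y=np.array([0,0,-1.])
        r=np.clip([d@X/.05,d@Y/.05,d@Z/.05],-1,1).round(2);n=np.linalg.norm(r)
        tr=float(np.clip(-(T[3]-yaw)/.08,-1,1).round(2))
        p=p+.05*(r[0]*X+r[1]*Y+r[2]*Z);yaw=yaw-.08*tr
        out.append([clos]+r.tolist()+[tr])
    print(str(out).replace(" ",""));print("end",p.round(4),round(yaw,3));return p,yaw
def line(a,b,n): a=np.array(a,float);b=np.array(b,float);return [a+(b-a)*(i+1)/n for i in range(n)]
def cur():
    from cell import monitor
    s=monitor.state();print(s["clock"],s["ee_pos"].round(4),s["tcp_rot"].round(4),"F",s["wrist_force"].round(1),"gap",round(s["finger_gap"],4),"q",s["joint_pos"].round(2));return s["ee_pos"],s["tcp_rot"][2]
E
python3 - <<'E'
from rows import *
p,y=cur()
tg=line([*p,y],[p[0]+.03,p[1]-.05,.34,-.39+.16],2)
a=tg[-1]; b=[.646,-.068,.34,.70]
L=line(a,b,14)
p,y=rows(p,y,tg+L[:6],0); rows(p,y,L[6:],0)
E
```

```text
1.0 [0.2404 0.5769 0.2313] [-1.5708  0.     -0.3948] F [-0.9  0.4  0.3] gap 0.0858 q [ 1.17  0.35  1.63  0.    1.16 -0.  ]
[[0,0.47,-1.0,-0.35,-1.0],[0,0.44,-1.0,-0.38,-1.0],[0,0.72,-0.17,-0.7,-0.89],[0,0.67,-0.0,-0.75,-0.83],[0,0.61,-0.0,-0.8,-0.83],[0,0.57,-0.0,-0.83,-0.83],[0,0.5,-0.0,-0.87,-0.83],[0,0.45,-0.0,-0.9,-0.83]]
end [0.4313 0.2718 0.3398] 0.168
[[0,0.39,-0.0,-0.92,-0.83],[0,0.32,-0.0,-0.96,-0.83],[0,0.26,-0.0,-0.97,-0.83],[0,0.2,-0.0,-0.98,-0.83],[0,0.13,-0.0,-1.0,-0.83],[0,0.06,-0.0,-1.0,-0.83],[0,-0.0,-0.0,-1.0,-0.83],[0,-0.07,-0.0,-1.0,-0.84]]
end [ 0.6459 -0.0674  0.3398] 0.7
```

Emit:
carry_out(plan=[[[0,0.47,-1.0,-0.35,-1.0],[0,0.44,-1.0,-0.38,-1.0],[0,0.72,-0.17,-0.7,-0.89],[0,0.67,0,-0.75,-0.83],[0,0.61,0,-0.8,-0.83],[0,0.57,0,-0.83,-0.83],[0,0.5,0,-0.87,-0.83],[0,0.45,0,-0.9,-0.83]]], grip_force=20)

```text
clock: 2.0
ee_pos: [0.432, 0.2703, 0.34]
tcp_rot: [-1.571, -0.001, 0.171]
wrist_force: [0.5, 1.2, 0.5]
finger_gap: 0.0857
```

Emit:
carry_out(plan=[[[0,0.39,0,-0.92,-0.83],[0,0.32,0,-0.96,-0.83],[0,0.26,0,-0.97,-0.83],[0,0.2,0,-0.98,-0.83],[0,0.13,0,-1.0,-0.83],[0,0.06,0,-1.0,-0.83],[0,0,0,-1.0,-0.83],[0,-0.07,0,-1.0,-0.84]]])

```text
clock: 3.0
ee_pos: [0.6467, -0.069, 0.3398]
tcp_rot: [-1.571, -0.0, 0.702]
wrist_force: [0.5, -0.2, 0.5]
finger_gap: 0.0854
```

Run:
```python
from rows import *
from cell import grab_frame
import cv2
p,y=cur()
rows(p,y,line([*p,y],[.646,-.068,.237,.70],6)+[[.646,-.068,.237,.70]]*2,0)
f=grab_frame("scene");cv2.imwrite("pics/s1.png",cv2.resize(f["image"][60:300,130:450,::-1],None,fx=2.5,fy=2.5,interpolation=cv2.INTER_CUBIC))
```

```text
3.0 [ 0.6467 -0.069   0.3398] [-1.5708e+00 -3.0000e-04  7.0250e-01] F [ 0.5 -0.2  0.5] gap 0.0854 q [-0.11  0.32  1.45  0.    1.38 -2.38]
[[0,0.0,0.34,0.0,0.01],[0,0.0,0.35,0.01,0.0],[0,0.0,0.34,0.0,0.01],[0,0.0,0.34,0.01,0.0],[0,0.0,0.34,-0.0,0.01],[0,0.0,0.35,0.0,0.0],[0,0.0,-0.0,0.0,0.0],[0,0.0,-0.0,0.0,0.0]]
end [ 0.646  -0.0682  0.2368] 0.7
```

View pics/s1.png

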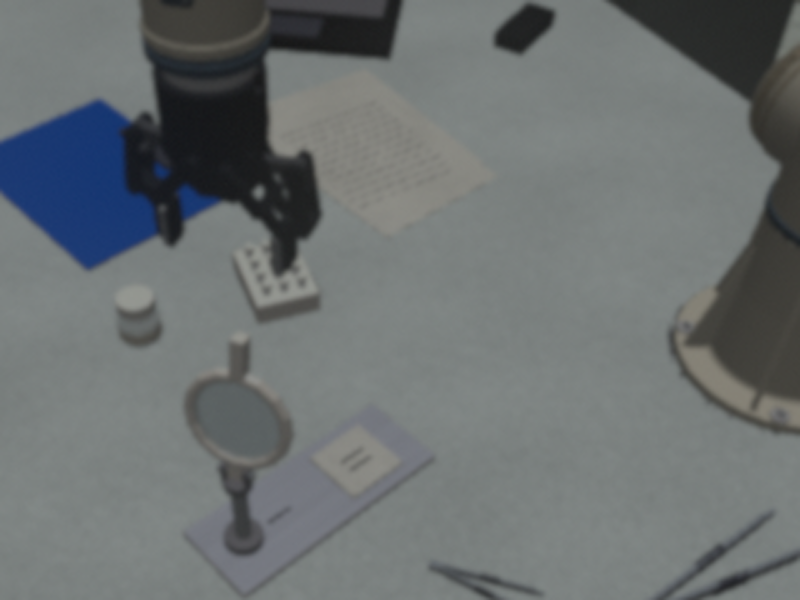

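The open gripper straddles the tab: fingertips at (170,235) and (285,265), tab top at (240,342). Its line is parallel to the rim, so I'll lower it.

Emit:
carry_out(plan=[[[0,0,0.34,0,0],[0,0,0.35,0,0],[0,0,0.34,0,0],[0,0,0.34,0,0],[0,0,0.34,0,0],[0,0,0.35,0,0],[0,0,0,0,0],[0,0,0,0,0]]])

```text
clock: 4.05
ee_pos: [0.6463, -0.0675, 0.2372]
tcp_rot: [-1.571, -0.0, 0.7]
wrist_force: [-0.3, -0.3, -0.2]
finger_gap: 0.0856
```

Run:
```python
from rows import *
from cell import grab_frame
import cv2
p,y=cur()
for n in("scene","top"):
    f=grab_frame(n);r=(160,260,160,300) if n=="scene" else (120,220,230,350)
    cv2.imwrite(f"pics/{n}2.png",cv2.resize(f["image"][r[0]:r[1],r[2]:r[3],::-1],None,fx=5,fy=5,interpolation=cv2.INTER_CUBIC))
```

```text
4.05 [ 0.6463 -0.0675  0.2372] [-1.5712e+00 -4.0000e-04  7.0030e-01] F [-0.3 -0.3 -0.2] gap 0.0856 q [-0.11  0.39  1.57  0.    1.18 -2.38]
```

View pics/scene2.png

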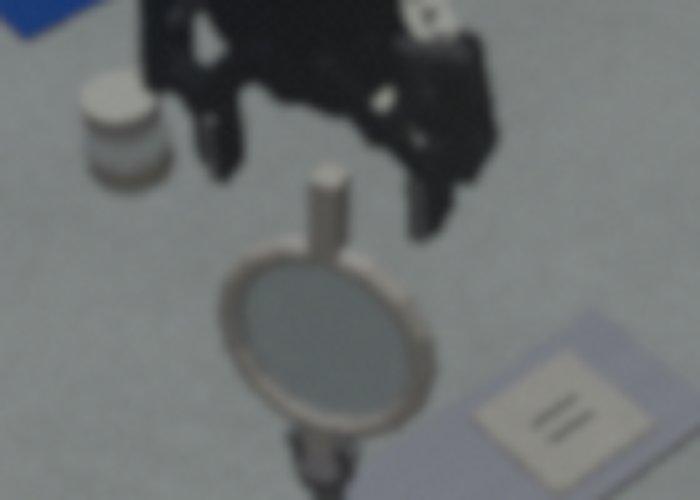

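The tab top is at (330,172), between fingertips at (222,175) and (430,235). I'll close on it now.

Emit:
carry_out(plan=[[[0.4,0,0,0,0],[0.6,0,0,0,0],[0.8,0,0,0,0],[0.9,0,0,0,0],[1,0,0,0,0],[1,0,0,0,0],[1,0,0,0,0],[1,0,0,0,0]]], grip_force=30)

```text
clock: 5.15
ee_pos: [0.6459, -0.0674, 0.2369]
tcp_rot: [-1.571, -0.0, 0.7]
wrist_force: [-2.0, 1.1, 3.5]
finger_gap: 0.013
```

Run:
```python
from rows import *
from cell import grab_frame
import cv2,sys,io
p,y=cur()
for n in("scene","top"):
    f=grab_frame(n);r=(160,260,160,300) if n=="scene" else (120,220,230,350)
    cv2.imwrite(f"pics/{n}3.png",cv2.resize(f["image"][r[0]:r[1],r[2]:r[3],::-1],None,fx=5,fy=5,interpolation=cv2.INTER_CUBIC))
st=np.array([.5211,-.0861,.2494]);L=.138
def tab(sw,ti,L=L):
    a=st[2];x=.15-L*np.sin(ti)*np.cos(sw);yy=-L*np.sin(ti)*np.sin(sw)
    return np.array([st[0]+np.cos(a)*x-np.sin(a)*yy,st[1]+np.sin(a)*x+np.cos(a)*yy,.118+L*np.cos(ti)])
t0=tab(.45,.2);print("tab model",t0,"tcp-off",p-t0)
off=p-t0; N=14
T=[]
for i in range(N):
    k=(i+1)/N;q=tab(.45*(1-k),.2+.585*k);o=off*(1-k)+np.array([0,0,off[2]])*k
    T.append([*(q+o),y+(.2494-y)*k])
T+=[T[-1]]*2
p2,y2=rows(p,y,T[:8],1);rows(p2,y2,T[8:],1)
```

```text
5.15 [ 0.6459 -0.0674  0.2369] [-1.5708e+00 -1.0000e-04  7.0040e-01] F [-2.   1.1  3.5] gap 0.013 q [-0.11  0.39  1.57  0.    1.18 -2.38]
tab model [ 0.64547932 -0.06672614  0.25324919] tcp-off [ 0.0004514  -0.00066428 -0.01632476]
[[1,-0.11,0.03,0.02,0.4],[1,-0.11,0.03,0.03,0.41],[1,-0.11,0.03,0.03,0.4],[1,-0.11,0.04,0.03,0.4],[1,-0.11,0.04,0.04,0.4],[1,-0.1,0.05,0.04,0.41],[1,-0.1,0.05,0.04,0.4],[1,-0.1,0.06,0.05,0.4]]
end [ 0.6032 -0.0792  0.2204] 0.443
[[1,-0.1,0.06,0.05,0.4],[1,-0.09,0.07,0.05,0.41],[1,-0.1,0.06,0.05,0.4],[1,-0.09,0.08,0.06,0.4],[1,-0.08,0.07,0.06,0.41],[1,-0.08,0.08,0.07,0.4],[1,-0.0,0.0,-0.0,-0.0],[1,-0.0,0.0,-0.0,-0.0]]
end [ 0.5721 -0.073   0.1994] 0.249
```

View pics/scene3.png

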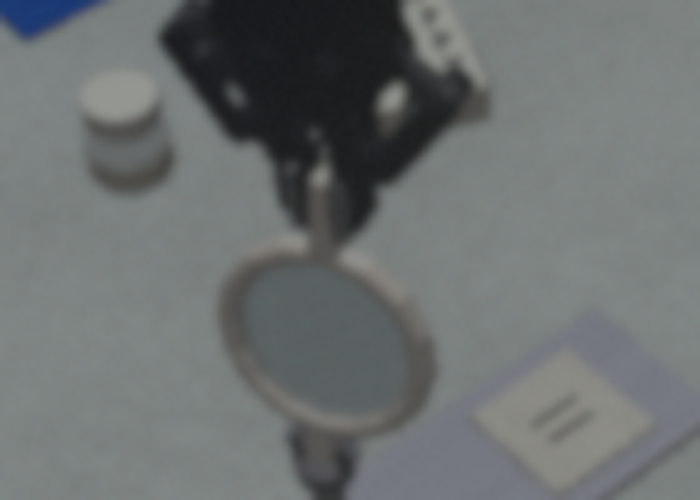

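The tab is held: the gap is 13 mm and the fingers are around it at (320,200). The next two calls swing it along the arc.

Emit:
carry_out(plan=[[[1,-0.11,0.03,0.02,0.4],[1,-0.11,0.03,0.03,0.41],[1,-0.11,0.03,0.03,0.4],[1,-0.11,0.04,0.03,0.4],[1,-0.11,0.04,0.04,0.4],[1,-0.1,0.05,0.04,0.41],[1,-0.1,0.05,0.04,0.4],[1,-0.1,0.06,0.05,0.4]]])

```text
clock: 6.25
ee_pos: [0.6029, -0.0798, 0.2204]
tcp_rot: [-1.572, -0.0, 0.441]
wrist_force: [0.7, 1.2, 5.3]
finger_gap: 0.013
```

Run:
```python
from rows import *
cur()
```

```text
6.25 [ 0.6029 -0.0798  0.2204] [-1.5716e+00 -1.0000e-04  4.4060e-01] F [0.7 1.2 5.3] gap 0.013 q [-0.13  0.34  1.68 -0.    1.12 -2.14]
```

Emit:
carry_out(plan=[[[1,-0.1,0.06,0.05,0.4],[1,-0.09,0.07,0.05,0.41],[1,-0.1,0.06,0.05,0.4],[1,-0.09,0.08,0.06,0.4],[1,-0.08,0.07,0.06,0.41],[1,-0.08,0.08,0.07,0.4],[1,0,0,0,0],[1,0,0,0,0]]])

```text
clock: 7.25
ee_pos: [0.5713, -0.0734, 0.199]
tcp_rot: [-1.571, 0.002, 0.249]
wrist_force: [-2.3, -1.4, 4.7]
finger_gap: 0.0134
```

Run:
```python
from rows import *
from cell import grab_frame
import cv2,pickle
p,y=cur()
for n in("scene","top"):
    f=grab_frame(n);pickle.dump(f,open(n+"4.pkl","wb"));r=(160,280,160,300) if n=="scene" else (120,240,230,350)
    cv2.imwrite(f"pics/{n}4.png",cv2.resize(f["image"][r[0]:r[1],r[2]:r[3],::-1],None,fx=5,fy=5,interpolation=cv2.INTER_CUBIC))
```

```text
7.25 [ 0.5713 -0.0734  0.199 ] [-1.5709  0.0019  0.2492] F [-2.3 -1.4  4.7] gap 0.0134 q [-0.13  0.31  1.77 -0.    1.06 -1.95]
```

View pics/scene4.png

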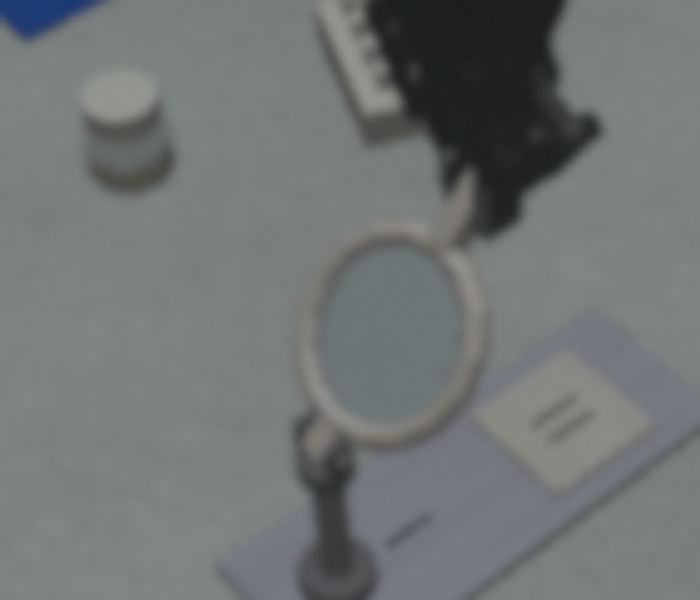

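The head now tilts forward over the plate, with the tab held at (465,210). I'll open and retreat upwards.

Emit:
carry_out(plan=[[[0.8,0,0,0,0],[0.6,0,0,0,0],[0.3,0,0,0,0],[0,0,0,0,0],[0,0,-0.2,0,0],[0,0,-0.4,0,0],[0,0,-0.6,0,0],[0,0,-0.8,0,0]]])

```text
clock: 8.35
ee_pos: [0.5717, -0.073, 0.3003]
tcp_rot: [-1.57, 0.001, 0.249]
wrist_force: [-0.3, -0.9, -0.8]
finger_gap: 0.0853
```

Emit:
carry_out(plan=[[[0,0,-0.8,0,0],[0,-0.6,-0.2,0.8,0],[0,-0.4,0,0.9,0.5],[0,-0.2,0,0.9,0.5],[0,0,0,0.9,0.5],[0,0,0,0.9,0.5],[0,0,0,0.9,0.5],[0,0,0,0.8,0.5]]])

```text
clock: 9.35
ee_pos: [0.4639, 0.2143, 0.3503]
tcp_rot: [-1.57, -0.001, 0.008]
wrist_force: [-0.3, 0.2, 1.1]
finger_gap: 0.0855
```

```bash
cat > mag.py <<'E'
import sys
from rows import *
from h import *
from cell import grab_frame
import pickle
k=sys.argv[1]
p,y=cur()
for n in("scene","top"):
    f=grab_frame(n);pickle.dump(f,open(f"{n}{k}.pkl","wb"));r=(190,290,190,310) if n=="scene" else (130,250,250,350)
    cv2.imwrite(f"pics/{n}{k}.png",cv2.resize(f["image"][r[0]:r[1],r[2]:r[3],::-1],None,fx=6 if n=="scene" else 5,fy=6 if n=="scene" else 5,interpolation=cv2.INTER_CUBIC))
    r=(280,400,280,440) if n=="scene" else (170,280,140,240)
    cv2.imwrite(f"pics/{n}{k}r.png",cv2.resize(f["image"][r[0]:r[1],r[2]:r[3],::-1],None,fx=5,fy=5,interpolation=cv2.INTER_CUBIC))
E
python3 mag.py 5
```

```text
9.35 [0.4639 0.2143 0.3503] [-1.5702e+00 -1.2000e-03  8.3000e-03] F [-0.3  0.2  1.1] gap 0.0855 q [ 0.43  0.07  1.72  0.    1.34 -1.15]
```

View pics/scene5.png

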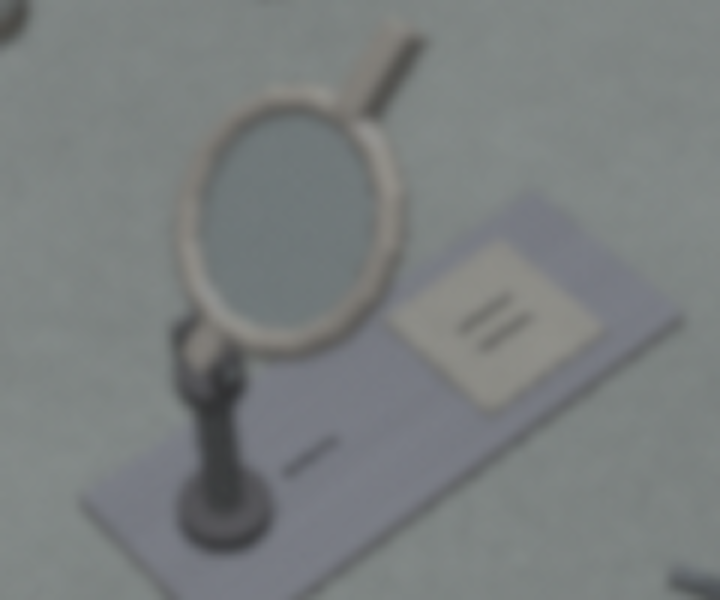

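View pics/top5.png

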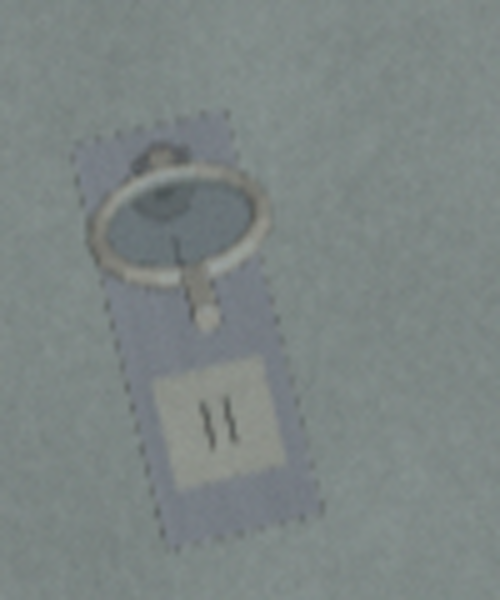

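View pics/top5r.png

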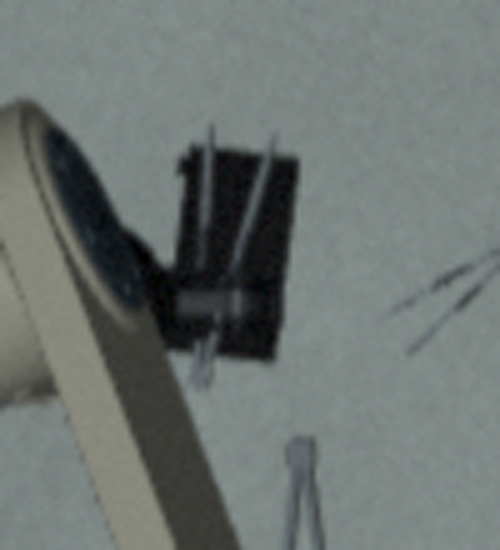

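```bash
cat > mfit.py <<'E'
from fit import *
S=((190,190),6);T=((250,130),5)
mo=[(t,T,(206,318),(0,0,.148)),(s,S,(407,35),(0,0,.148)),(t,T,(95,230),(0,.050,.06)),(t,T,(264,208),(0,-.050,.06)),(t,T,(180,225),(0,0,.06)),(s,S,(293,222),(0,0,.06))]
r=least_squares(fn2:=lambda q:np.concatenate([proj(f,mag(q,P))-un(p,*k) for f,k,p,P in mo]),[0,.78]);print("NEW swivel,tilt",r.x,r.fun.reshape(-1,2).round(1).tolist())
E
python3 mfit.py | tail -1
python3 - <<'E'
from rows import *
p,y=cur()
a=-.147
T=line([*p,y],[.4995,.2488,.10,a],7)+[[.4995,.2488,.10,a]]
p,y=rows(p,y,T,0.0)
E
```

```text
NEW swivel,tilt [-0.01895758  0.76163244] [[-1.1, 0.3], [0.1, -1.0], [-1.4, 2.7], [-0.4, -0.7], [-1.0, -0.2], [-1.1, 0.2]]
9.45 [0.4639 0.2158 0.3499] [-1.5693e+00 -6.0000e-04  1.1400e-02] F [ 0.4 -0.2  0. ] gap 0.0852 q [ 0.43  0.08  1.72  0.    1.34 -1.15]
[[0.0,0.1,0.71,0.09,0.28],[0.0,0.1,0.72,0.1,0.29],[0.0,0.1,0.71,0.1,0.28],[0.0,0.1,0.72,0.1,0.28],[0.0,0.09,0.71,0.1,0.28],[0.0,0.09,0.71,0.1,0.29],[0.0,0.09,0.72,0.11,0.28],[0.0,0.0,-0.0,-0.0,-0.0]]
end [0.4994 0.2488 0.0999] -0.147
```

Fitted from both pictures, the magnifier is at swivel about -0.02 and tilt about 0.76, so it is set. The tweezers haven't moved. I'll go above their plates.

Emit:
carry_out(plan=[[[0,0.1,0.71,0.09,0.28],[0,0.1,0.72,0.1,0.29],[0,0.1,0.71,0.1,0.28],[0,0.1,0.72,0.1,0.28],[0.3,0.09,0.71,0.1,0.28],[0.45,0.09,0.71,0.1,0.29],[0.45,0.09,0.72,0.11,0.28],[0.45,0,0,0,0]]], grip_force=25)

```text
clock: 10.45
ee_pos: [0.4986, 0.2444, 0.0976]
tcp_rot: [-1.573, 0.004, -0.149]
wrist_force: [-1.0, -0.2, 0.1]
finger_gap: 0.0472
```

```bash
python3 mag.py 6
python3 - <<'E'
from rows import *
p,y=cur()
a=-.147
p,y=rows(p,y,line([*p,y],[.4995,.2488,.022,a],6)+[[.4995,.2488,.022,a]]*2,.45)
E
```

```text
10.45 [0.4986 0.2444 0.0976] [-1.5735  0.0036 -0.1489] F [-1.  -0.2  0.1] gap 0.0472 q [ 0.45  0.41  1.89 -0.    0.84 -0.97]
10.55 [0.5001 0.2454 0.1003] [-1.5708e+00 -2.0000e-04 -1.4870e-01] F [ 0.4 -0.2  0.4] gap 0.0471 q [ 0.45  0.41  1.89 -0.    0.84 -0.97]
[[0.45,-0.0,0.26,0.01,-0.0],[0.45,-0.01,0.26,0.01,-0.01],[0.45,-0.0,0.26,0.01,-0.0],[0.45,-0.01,0.26,0.01,-0.0],[0.45,0.0,0.26,0.02,-0.01],[0.45,-0.0,0.27,0.01,-0.0],[0.45,-0.0,-0.0,-0.0,-0.0],[0.45,-0.0,-0.0,-0.0,-0.0]]
end [0.4997 0.249  0.0218] -0.147
```

View pics/scene6r.png

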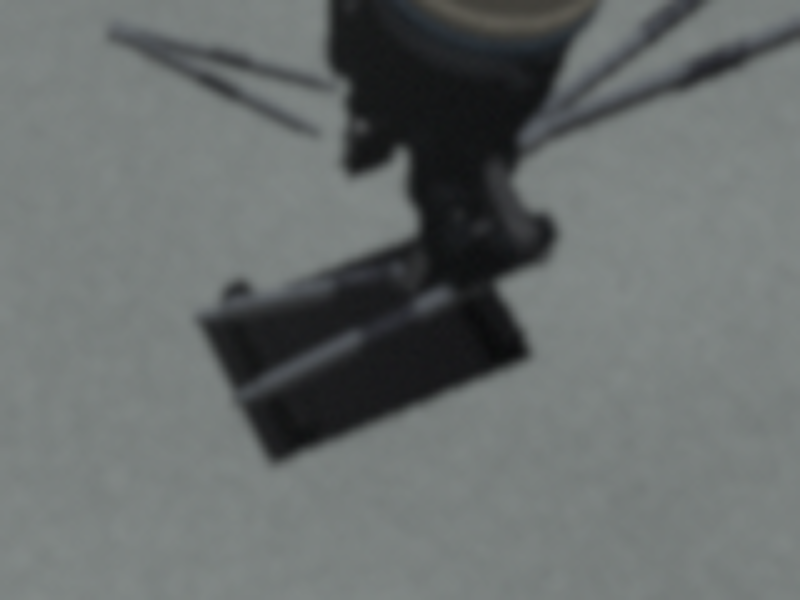

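View pics/top6r.png

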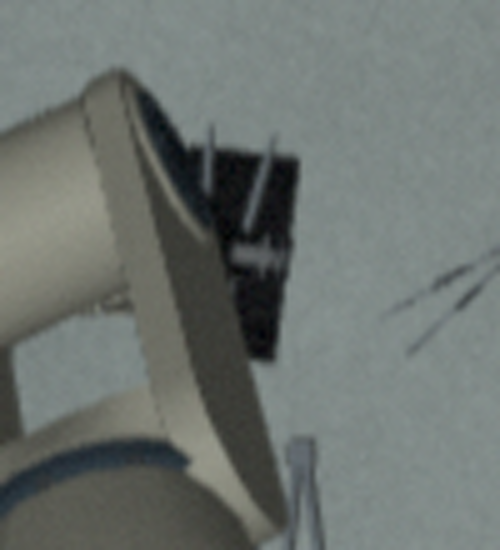

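Emit:
carry_out(plan=[[[0.45,0,0.26,0.01,0],[0.45,-0.01,0.26,0.01,-0.01],[0.45,0,0.26,0.01,0],[0.45,-0.01,0.26,0.01,0],[0.45,0,0.26,0.02,-0.01],[0.45,0,0.27,0.01,0],[0.45,0,0.12,0,0],[0.45,0,0,0,0]]])

```text
clock: 11.55
ee_pos: [0.499, 0.2492, 0.0142]
tcp_rot: [-1.571, 0.001, -0.148]
wrist_force: [-0.4, -1.1, -0.1]
finger_gap: 0.0469
```

Emit:
carry_out(plan=[[[0.55,0,0,0,0],[0.62,0,0,0,0],[0.66,0,0,0,0],[0.7,0,0,0,0],[0.74,0,0,0,0],[0.77,0,0,0,0],[0.79,0,0,0,0],[0.8,0,0,0,0]]])

```text
clock: 12.55
ee_pos: [0.5003, 0.2497, 0.0159]
tcp_rot: [-1.57, -0.002, -0.148]
wrist_force: [-0.7, -0.5, 9.0]
finger_gap: 0.0173
```

```bash
python3 mag.py 7
```

```text
12.55 [0.5003 0.2497 0.0159] [-1.5696 -0.0019 -0.1476] F [-0.7 -0.5  9. ] gap 0.0173 q [ 0.46  0.54  1.92 -0.    0.68 -0.96]
```

View pics/scene7r.png

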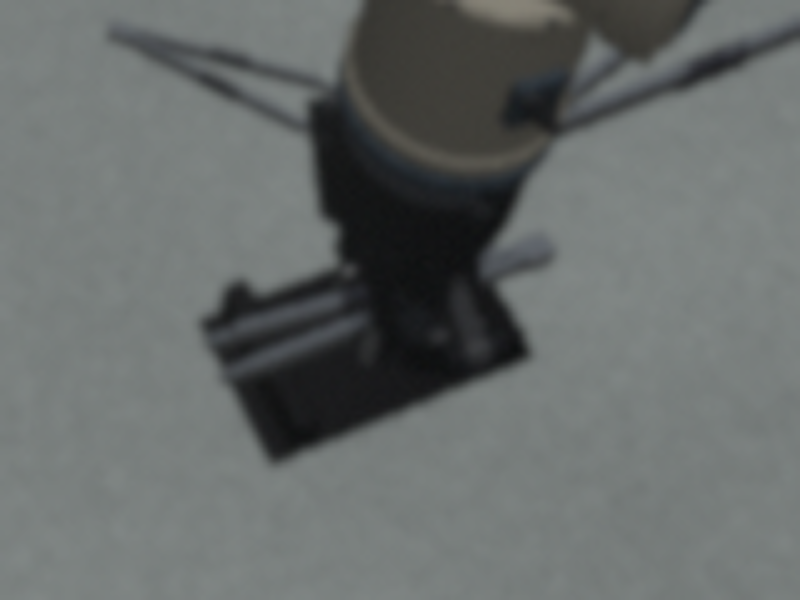

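The tweezers are squeezed: tips at (220,340) and (232,372), finger gap 17.3 mm. Lifting now.

Emit:
carry_out(plan=[[[0.8,0,-0.05,0,0],[0.8,0,-0.1,0,0],[0.8,0,-0.2,0,0],[0.8,0,-0.3,0,0],[0.8,0,-0.3,0,0],[0.8,0,-0.3,0,0],[0.8,0,-0.2,0,0],[0.8,0,0,0,0]]])

```text
clock: 13.65
ee_pos: [0.4998, 0.2496, 0.0883]
tcp_rot: [-1.57, -0.001, -0.148]
wrist_force: [-0.8, 1.2, -1.5]
finger_gap: 0.017
```

```bash
python3 mag.py 8
python3 - <<'E'
from rows import *
p,y=cur()
e=[.4484,-.1046,.10,.2494]
T=line([*p,y],e,14)+[e]*2
p,y=rows(p,y,T[:8],.8);rows(p,y,T[8:],.8)
E
```

```text
13.65 [0.4998 0.2496 0.0883] [-1.5699e+00 -1.4000e-03 -1.4750e-01] F [-0.8  1.2 -1.5] gap 0.017 q [ 0.46  0.43  1.89 -0.    0.82 -0.96]
13.75 [0.4991 0.2492 0.0871] [-1.5709e+00  2.0000e-04 -1.4760e-01] F [ 1.  -0.5 -1.3] gap 0.0169 q [ 0.46  0.43  1.89  0.    0.82 -0.96]
[[0.8,0.0,-0.02,-0.51,-0.35],[0.8,-0.01,-0.02,-0.51,-0.36],[0.8,-0.03,-0.02,-0.51,-0.35],[0.8,-0.04,-0.01,-0.51,-0.36],[0.8,-0.05,-0.02,-0.51,-0.35],[0.8,-0.07,-0.02,-0.5,-0.36],[0.8,-0.08,-0.02,-0.51,-0.35],[0.8,-0.1,-0.02,-0.5,-0.36]]
end [0.4702 0.047  0.0946] 0.08
[[0.8,-0.11,-0.02,-0.5,-0.35],[0.8,-0.13,-0.01,-0.49,-0.35],[0.8,-0.14,-0.02,-0.49,-0.36],[0.8,-0.16,-0.02,-0.49,-0.35],[0.8,-0.16,-0.02,-0.48,-0.36],[0.8,-0.18,-0.02,-0.48,-0.35],[0.8,-0.0,0.0,0.0,-0.0],[0.8,-0.0,0.0,0.0,-0.0]]
end [ 0.4486 -0.1046  0.1001] 0.249
```

View pics/scene8r.png

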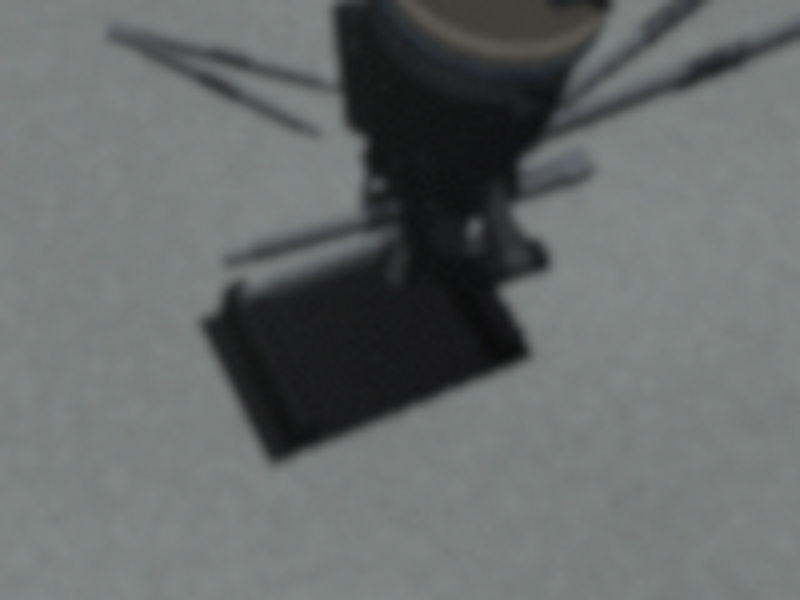

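The tweezers are off the rest, level between (230,262) and (585,160). I'll carry them across.

Emit:
carry_out(plan=[[[0.8,0,-0.02,-0.51,-0.35],[0.8,-0.01,-0.02,-0.51,-0.36],[0.8,-0.03,-0.02,-0.51,-0.35],[0.8,-0.04,-0.01,-0.51,-0.36],[0.8,-0.05,-0.02,-0.51,-0.35],[0.8,-0.07,-0.02,-0.5,-0.36],[0.8,-0.08,-0.02,-0.51,-0.35],[0.8,-0.1,-0.02,-0.5,-0.36]]])

```text
clock: 14.75
ee_pos: [0.4698, 0.0462, 0.0942]
tcp_rot: [-1.571, 0.001, 0.081]
wrist_force: [-0.1, 0.2, -0.6]
finger_gap: 0.0171
```

Emit:
carry_out(plan=[[[0.8,-0.11,-0.02,-0.5,-0.35],[0.8,-0.13,-0.01,-0.49,-0.35],[0.8,-0.14,-0.02,-0.49,-0.36],[0.8,-0.16,-0.02,-0.49,-0.35],[0.8,-0.16,-0.02,-0.48,-0.36],[0.8,-0.18,-0.02,-0.48,-0.35],[0.8,0,0,0,0],[0.8,0,0,0,0]]])

```text
clock: 15.75
ee_pos: [0.4485, -0.1042, 0.0999]
tcp_rot: [-1.57, 0.001, 0.248]
wrist_force: [0.0, -0.5, -0.8]
finger_gap: 0.0173
```

```bash
python3 mag.py 9
python3 - <<'E'
from rows import *
p,y=cur()
e=[.4484,-.1046,.036,.2494]
T=line([*p,y],e,5)+[e]*3
p,y=rows(p,y,T[:8],.8)
E
```

```text
15.75 [ 0.4485 -0.1042  0.0999] [-1.5702e+00  7.0000e-04  2.4820e-01] F [ 0.  -0.5 -0.8] gap 0.0173 q [-0.23  0.29  2.09  0.    0.77 -2.05]
15.85 [ 0.4487 -0.1038  0.1   ] [-1.5704e+00  5.0000e-04  2.4950e-01] F [0.1 0.5 0. ] gap 0.0172 q [-0.23  0.29  2.09  0.    0.77 -2.05]
[[0.8,-0.0,0.26,-0.0,0.0],[0.8,-0.0,0.25,-0.01,0.0],[0.8,-0.01,0.26,0.0,0.0],[0.8,0.0,0.25,-0.0,0.0],[0.8,0.0,0.26,-0.0,0.0],[0.8,0.0,0.0,-0.0,0.0],[0.8,0.0,0.0,-0.0,0.0],[0.8,0.0,0.0,-0.0,0.0]]
end [ 0.4483 -0.1044  0.036 ] 0.249
```

View pics/scene9.png

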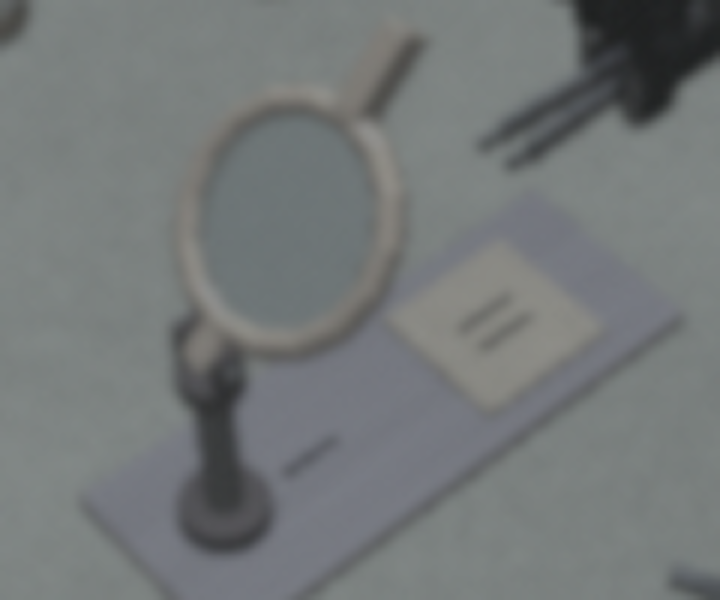

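View pics/top9.png

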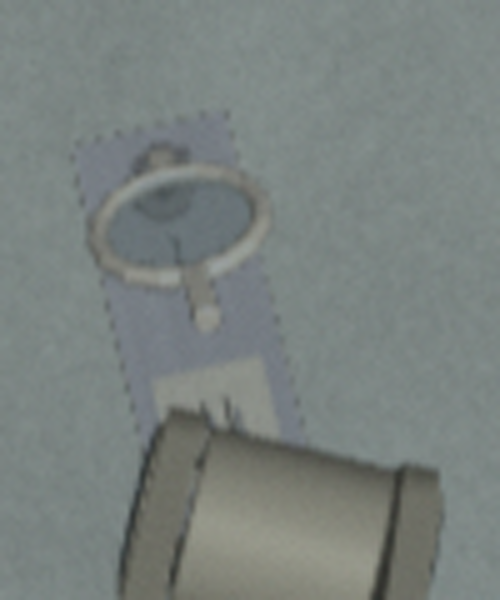

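Emit:
carry_out(plan=[[[0.8,0,0.26,0,0],[0.8,0,0.25,-0.01,0],[0.8,-0.01,0.26,0,0],[0.8,0,0.25,0,0],[0.8,0,0.26,0,0],[0.8,0,0,0,0],[0.8,0,0,0,0],[0.8,0,0,0,0]]])

```text
clock: 16.85
ee_pos: [0.4489, -0.1052, 0.0367]
tcp_rot: [-1.571, -0.001, 0.249]
wrist_force: [-0.2, -0.2, -0.4]
finger_gap: 0.0174
```

```bash
python3 mag.py 10
python3 - <<'E'
from h import *
for n,(r,c) in {"scene":((195,275),(230,330)),"top":((190,235),(270,320))}.items():
    f=ld(n+"10.pkl");k=8 if n=="scene" else 12
    cv2.imwrite(f"pics/z10{n}.png",cv2.resize(f["image"][r[0]:r[1],c[0]:c[1],::-1],None,fx=k,fy=k,interpolation=cv2.INTER_CUBIC))
E
```

```text
16.85 [ 0.4489 -0.1052  0.0367] [-1.5712e+00 -8.0000e-04  2.4920e-01] F [-0.2 -0.2 -0.4] gap 0.0174 q [-0.23  0.4   2.12  0.    0.62 -2.05]
```

View pics/z10scene.png

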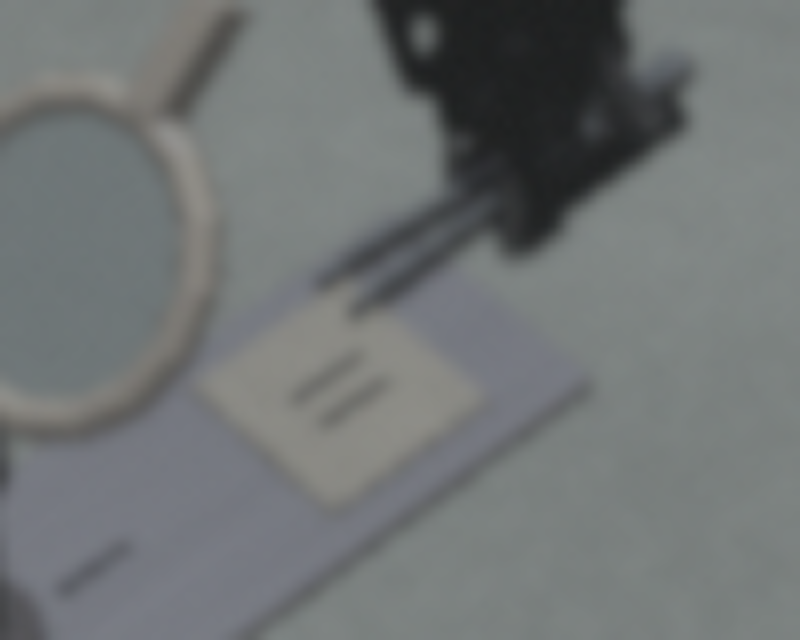

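View pics/z10top.png

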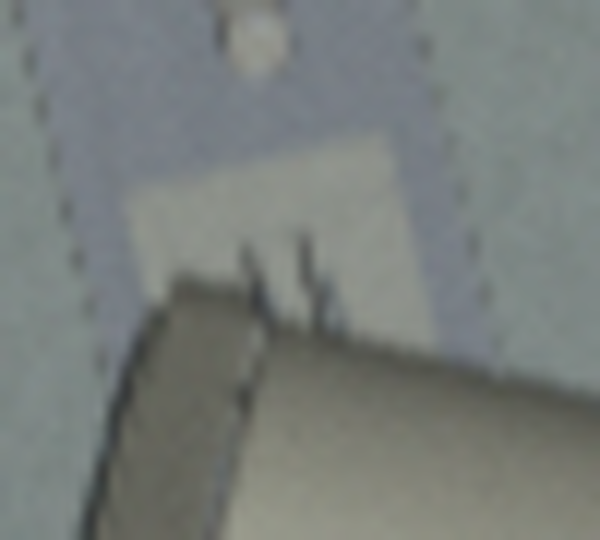

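```bash
cat > tips.py <<'E'
from fit import *
def inst(p): d=np.array(p)[:2]-st[:2];c,s_=np.cos(st[2]),np.sin(st[2]);return np.array([c*d[0]+s_*d[1],-s_*d[0]+c*d[1]])*1000
print("scene")
for z in(.05,.056,.062):
    for p in((322,282),(355,312)):
        u=un(p,(230,195),8);print(z,p,inst(ray(s,*u,z)).round(1))
print("top")
for p in((265,285),(325,283)):
    u=un(p,(270,190),12);print(p,inst(ray(t,*u,.06)).round(1), )
# expected pixel of tips in each crop
for y in(.007,-.007):
    for z in (.05,.062):
        a=np.array(proj(s,W(st,(0,y,z))));b=np.array(proj(t,W(st,(0,y,z))))
        print(y,z,((a-[230,195])*8+3.5).round(),((b-[270,190])*12+5.5).round())
f=ld("scene10.pkl");P=bp(f)
m=(P[...,2]>.03)&(P[...,2]<.09)&(f["range_z"]>0)
q=P[m];l=np.array([np.r_[inst(a),a[2]*1000] for a in q]);k=(l[:,0]>-55)&(l[:,0]<40)&(abs(l[:,1])<30);l=l[k]
l=l[np.argsort(-l[:,0])];print(l[:40].round(0).tolist())
E
python3 tips.py | sed -n '/^scene/,$p'
```

```text
scene
0.05 (322, 282) [ -5.3 -13.3]
0.05 (355, 312) [-4.7  3.2]
0.056 (322, 282) [-1.8 -9.5]
0.056 (355, 312) [-1.2  6.9]
0.062 (322, 282) [ 1.7 -5.8]
0.062 (355, 312) [ 2.3 10.5]
top
(265, 285) [1.9 5.2]
(325, 283) [-1.2 -9.5]
0.007 0.05 [352. 326.] [259. 296.]
0.007 0.062 [353. 302.] [260. 294.]
-0.007 0.05 [323. 301.] [313. 282.]
-0.007 0.062 [323. 277.] [314. 280.]
[[2.0, 11.0, 60.0], [2.0, 7.0, 57.0], [2.0, -9.0, 59.0], [1.0, 6.0, 63.0], [1.0, -10.0, 61.0], [0.0, 5.0, 58.0], [-0.0, -7.0, 62.0], [-0.0, -7.0, 58.0], [-1.0, 7.0, 63.0], [-2.0, 7.0, 58.0], [-3.0, -7.0, 61.0], [-4.0, -11.0, 60.0], [-4.0, 8.0, 60.0], [-5.0, -8.0, 62.0], [-5.0, 6.0, 54.0], [-6.0, 5.0, 61.0], [-6.0, -6.0, 58.0], [-7.0, 8.0, 58.0], [-7.0, -7.0, 61.0], [-8.0, 7.0, 60.0], [-9.0, 6.0, 63.0], [-9.0, -9.0, 61.0], [-9.0, 9.0, 58.0], [-10.0, -6.0, 64.0], [-10.0, 9.0, 65.0], [-10.0, -7.0, 67.0], [-10.0, -11.0, 63.0], [-11.0, 8.0, 60.0], [-11.0, 7.0, 66.0], [-12.0, -8.0, 53.0], [-12.0, -8.0, 56.0], [-12.0, -9.0, 68.0], [-13.0, -5.0, 66.0], [-13.0, 9.0, 66.0], [-14.0, 8.0, 61.0], [-14.0, 8.0, 57.0], [-15.0, 8.0, 53.0], [-15.0, -8.0, 59.0], [-16.0, 6.0, 66.0], [-16.0, -9.0, 53.0]]
```

In the scene zoom the tips are at (322,282) and (355,312), which is station x about 0, y about ±7 mm and z about 60 mm. The 17.3 mm finger gap implies a tip gap near 13.6 mm, so I'll squeeze slightly more.

Emit:
carry_out(plan=[[[0.805,0,0,0,0],[0.81,0,0,0,0],[0.812,0,0,0,0],[0.812,0,0,0,0],[0.812,0,0,0,0],[0.812,0,0,0,0],[0.812,0,0,0,0],[0.812,0,0,0,0]]])

```text
clock: 17.95
ee_pos: [0.4485, -0.1051, 0.0363]
tcp_rot: [-1.571, -0.0, 0.249]
wrist_force: [0.1, 0.1, -0.3]
finger_gap: 0.0159
```

Run:
```python
from rows import *
from h import *
from cell import grab_frame,monitor
import pickle
cur();g=[]
for n,(r,c,k) in {"scene":((215,265),(245,305),12),"top":((190,235),(270,320),12)}.items():
    fs=[]
    for i in range(8): fs.append(grab_frame(n)); g.append(monitor.state()["finger_gap"])
    f=dict(fs[0]);f["image"]=np.mean([x["image"].astype(float) for x in fs],0);pickle.dump(f,open(n+"11.pkl","wb"))
    im=cv2.resize(f["image"][r[0]:r[1],c[0]:c[1],::-1].astype(np.float32),None,fx=k,fy=k,interpolation=cv2.INTER_CUBIC)
    cv2.imwrite(f"pics/z11{n}.png",np.clip((im-40)*1.5,0,255).astype(np.uint8))
print("gap mean",np.mean(g),np.std(g))
cur()
```

```text
17.95 [ 0.4485 -0.1051  0.0363] [-1.5708 -0.      0.2492] F [ 0.1  0.1 -0.3] gap 0.0159 q [-0.23  0.4   2.12 -0.    0.62 -2.05]
gap mean 0.016124157303028065 0.00020537670031446154
18.75 [ 0.4485 -0.1051  0.0363] [-1.5708  0.      0.2492] F [ 0.4  0.3 -0.3] gap 0.0161 q [-0.23  0.4   2.12 -0.    0.62 -2.05]
```

View pics/z11scene.png

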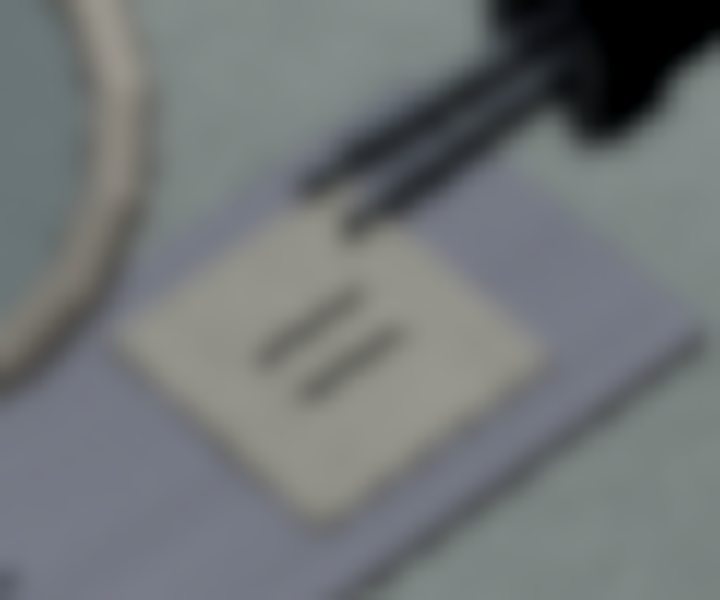

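View pics/z11top.png

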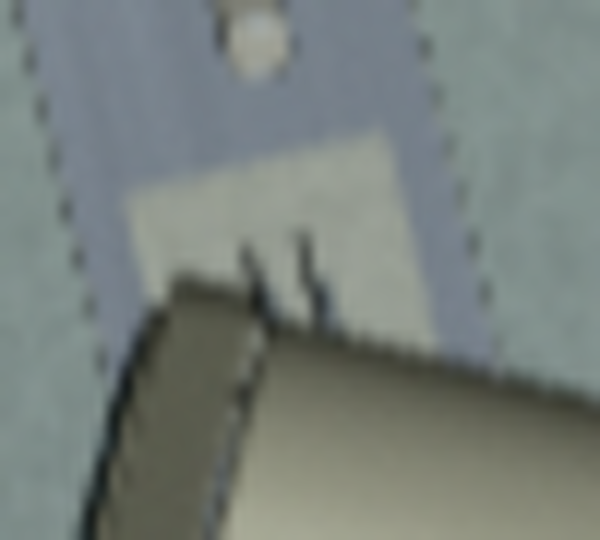

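```bash
cat > prof.py <<'E'
from fit import *
from scipy.ndimage import map_coordinates
def prof(f,pose,x,z,yr=.03,n=241):
    g=np.asarray(f["image"]).astype(float).mean(2);ys=np.linspace(-yr,yr,n)
    uv=np.array([proj(f,W(pose,(x,y,z))) for y in ys]);return ys*1000,map_coordinates(g,[uv[:,1],uv[:,0]],order=3)
def twomin(ys,v,w=6):
    from scipy.signal import find_peaks
    pk,_=find_peaks(-v,prominence=3);return [(round(ys[i],1),round(v[i])) for i in pk]
f=ld("scene11.pkl")
print("marks",[twomin(*prof(f,st,x,.011,.014)) for x in(-.006,0,.006)])
for z in(.058,.062):
  for x in(-.003,-.006,-.009,-.015,-.025): print("now",z,x,twomin(*prof(f,st,x,z,.022)))
f=ld("scene10.pkl")
for x in(-.003,-.006,-.009,-.015): print("before",x,twomin(*prof(f,st,x,.06,.022)))
f=ld("scene0.pkl");tw,_=fit(to[4:],[.5,.245,-.1])
for x in(.070,.067,.064): print("open",x,twomin(*prof(f,tw,x,.039,.03)))
E
python3 prof.py | sed -n '/^marks/,$p'
```

```text
marks [[(np.float64(-6.0), 113), (np.float64(7.9), 112)], [(np.float64(-5.8), 112), (np.float64(7.6), 112)], [(np.float64(-6.2), 112), (np.float64(7.7), 111)]]
now 0.058 -0.003 [(np.float64(-6.0), 89), (np.float64(7.5), 95)]
now 0.058 -0.006 [(np.float64(-5.9), 88), (np.float64(7.7), 92)]
now 0.058 -0.009 [(np.float64(-5.5), 84), (np.float64(8.4), 84)]
now 0.058 -0.015 [(np.float64(-5.1), 72), (np.float64(8.4), 75)]
now 0.058 -0.025 [(np.float64(-4.2), 71), (np.float64(8.4), 73)]
now 0.062 -0.003 [(np.float64(-3.5), 88), (np.float64(10.1), 93)]
now 0.062 -0.006 [(np.float64(-3.1), 85), (np.float64(10.8), 86)]
now 0.062 -0.009 [(np.float64(-2.7), 79), (np.float64(11.0), 78)]
now 0.062 -0.015 [(np.float64(-2.6), 70), (np.float64(10.8), 74)]
now 0.062 -0.025 [(np.float64(-1.6), 72), (np.float64(10.6), 74)]
before -0.003 [(np.float64(-6.4), 91), (np.float64(9.2), 93)]
before -0.006 [(np.float64(-6.0), 89), (np.float64(9.5), 89)]
before -0.009 [(np.float64(-5.5), 83), (np.float64(10.1), 81)]
before -0.015 [(np.float64(-5.1), 73), (np.float64(10.1), 74)]
open 0.07 [(np.float64(3.8), 30)]
open 0.067 [(np.float64(7.0), 26)]
open 0.064 [(np.float64(0.8), 22)]
```

The tip centrelines are 13.6 mm apart (marks measured the same way come out at 13.8 mm). With a finger gap of 16.1 mm, that puts the tip gap near 11.2 mm, so I'll ease open slightly to centre it.

Emit:
carry_out(plan=[[[0.808,0,0,0,0],[0.808,0,0,0,0],[0.808,0,0,0,0],[0.808,0,0,0,0],[0.808,0,0,0,0],[0.808,0,0,0,0],[0.808,0,0,0,0],[0.808,0,0,0,0]]])

```text
clock: 19.75
ee_pos: [0.4484, -0.1051, 0.0363]
tcp_rot: [-1.571, 0.0, 0.249]
wrist_force: [0.1, 0.2, -0.7]
finger_gap: 0.0164
```

```bash
python3 - <<'E'
from rows import *
from h import *
from cell import grab_frame,monitor
import pickle
g=[];fs=[]
for i in range(8): fs.append(grab_frame("scene")); g.append(monitor.state()["finger_gap"])
f=dict(fs[0]);f["image"]=np.mean([x["image"].astype(float) for x in fs],0);pickle.dump(f,open("scene11.pkl","wb"))
print("gap mean",np.mean(g),np.std(g));cur()
cv2.imwrite("pics/final.png",cv2.resize(f["image"][150:300,170:340,::-1].astype(np.float32),None,fx=4,fy=4,interpolation=cv2.INTER_CUBIC).clip(0,255).astype(np.uint8))
E
python3 prof.py | grep -E "now|marks"
```

```text
gap mean 0.016326487563479826 0.0002021444280729066
20.15 [ 0.4485 -0.1052  0.0363] [-1.5708 -0.      0.2492] F [ 0.6 -0.3 -0.7] gap 0.0163 q [-0.23  0.4   2.12  0.    0.62 -2.05]
marks [[(np.float64(-6.0), 114), (np.float64(7.9), 112)], [(np.float64(-5.8), 112), (np.float64(7.5), 112)], [(np.float64(-6.2), 112), (np.float64(7.7), 111)]]
now 0.058 -0.003 [(np.float64(-6.2), 90), (np.float64(7.7), 95)]
now 0.058 -0.006 [(np.float64(-6.0), 87), (np.float64(7.9), 92)]
now 0.058 -0.009 [(np.float64(-5.5), 84), (np.float64(8.8), 84)]
now 0.058 -0.015 [(np.float64(-5.1), 72), (np.float64(8.6), 74)]
now 0.058 -0.025 [(np.float64(-4.8), 72), (np.float64(8.4), 74)]
now 0.062 -0.003 [(np.float64(-3.5), 88), (np.float64(10.1), 93)]
now 0.062 -0.006 [(np.float64(-3.1), 85), (np.float64(11.0), 86)]
now 0.062 -0.009 [(np.float64(-2.7), 79), (np.float64(11.4), 78)]
now 0.062 -0.015 [(np.float64(-2.7), 71), (np.float64(10.8), 73)]
now 0.062 -0.025 [(np.float64(-2.0), 70), (np.float64(10.6), 74)]
```

View pics/final.png

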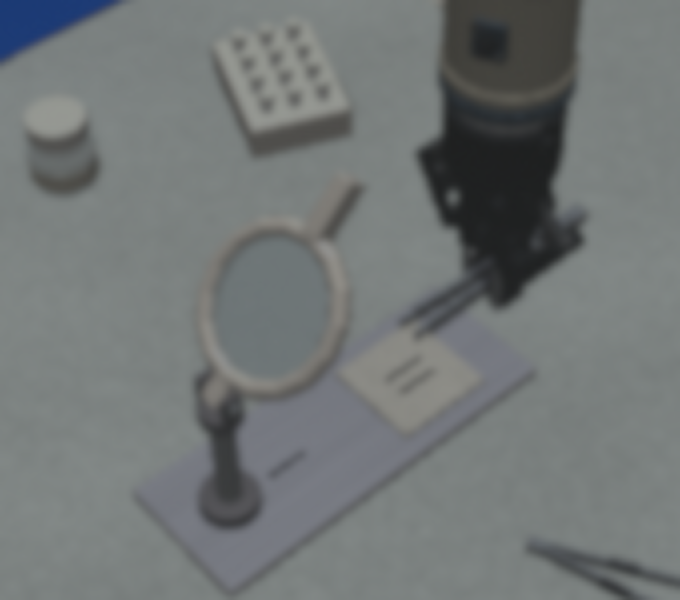

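The tips at (403,322) and (418,337) hang over the pad, clear of the magnifier. The finger gap is 16.3 mm, which implies a tip gap of about 11.7 mm. I'll hand it in.

```bash
python3 -c "
from cell import arm,monitor
print(arm.sign_off());s=monitor.state();print(s['clock'],s['ee_pos'],s['finger_gap'])"
```

```text
the job is handed in; nothing more can be done
None
the job is handed in; nothing more can be done
```

I set the magnifier head, let go of it, and handed the job in with the tweezers held over the two marks. It took about 20 s of the 54 s allowed, and the hand-in gave no verdict.

- **Magnifier:** I gripped the tab and swung it round. After release, a fit from both cameras gave swivel about -0.02 rad and tilt about 0.76 rad, against 0 and 0.785 wanted. I didn't repeat the fit at the end. The last picture shows the head in the same pose.
- **Tweezers position:** the tips are about 1 mm from station x = 0 and near y = ±7 mm on their centrelines. They are about 55–60 mm above the bench, and the tweezers are level.
- **Tip gap:** the finger gap reads 16.3 mm, which implies a tip gap of about 11.7 mm. In the picture the tip centrelines are about 14 mm apart, which fits with legs 2–3 mm thick. The gap is inferred from these, because I couldn't measure the inner faces directly.
- **Clearance:** the wrist force is under 1 N, and the picture shows the tweezers and gripper clear of the magnifier and plate.
- **Bystanders:** I never touched the bottle, jar or rack. The jar and rack are in the last picture and look unmoved; I didn't check the bottle again at the end.

**Checks that disagreed:**
- The two cameras gave station positions about 3 mm apart, so I used the combined fit.
- A check of the tip spacing on the opening picture, with the tweezers open, found no usable result.

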